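# Open the pot and hold the drying-bay gate ajar

### The arm

A 6-joint arm with a two-finger parallel gripper is mounted at the origin on the work surface. World frame = base frame: x ahead of the robot, y to its left, z up, the work surface at z = 0. Lengths are in m, angles in rad, forces in N, time in s.
With the tool pointing down it reaches from about 0.275 to 0.825 m from the base axis. Payload 4.9 kg.
Tool frame: the origin (TCP) lies midway between the tips of the shut fingers; the grasp point (between the pads) lies 19 mm behind it (grip_point_offset is the distance from the TCP to the grasp point, in m); z points along the fingers, x is the direction in which the jaws open and shut, and the axes are right-handed (so a half turn about z gives the same grasp; the last joint's range is limited). The gripper opens to 85 mm and grips with 20 to 120 N. Pads are 22 mm wide; open, the fingers measure 114 mm over their backs; the gripper's body (76 mm by 85 mm) begins 54 mm behind the grasp point. The pads swing forward as they close: fully open they stand 13 mm farther back than shut.
Start: joints at [-1.384, 0.326, -0.193, 1.052, 0, 1.437], TCP at [0.173, -0.522, 0.231] pointing down, gripper open.
Joint ranges: [-2.65, 2.65], [-0.97, 1.79], [-1.3, 1.35], [-1.93, 2.1], [-1.47, 1.37], [-3.14, 3.14]. Speed limits (rad/s): [2.57, 2.57, 3.14, 3.14, 3.14, 3.14].

### API

Orientations are given as a rotation vector (axis times angle).
In Python, from cell import * gives the robot as it stands. Calls block until the motion is done:
- movep(position, orientation): joint-space move of the TCP to a pose.
- move_l(position, velocity=0.15, rot=None, until_force=None): straight line of the TCP; rot=None keeps the orientation; velocity is the mean speed in m/s. With until_force (N) it stops when the force on the tool has changed by that much, and returns True; else False.
- set_joints(angles): joint-space move.
- let_go() and grab(newtons=None): open the fingers fully, or close them until they stop; newtons is the grip in N (None keeps the last).
- sleep(seconds).
- ik(position, orientation): joint angles nearest the present ones, or None.
- get_state(): the state.
- grab_frame(name): name is "side" or "top" or "wrist"; returns a dict with "img" (384x512x3 uint8, red, green, blue), "fx", "fy", "cx", "cy" (pixels), "cam_to_world" (4x4, takes a point from camera to world coordinates); the wrist camera has in their place "T_tool_cam" (4x4, takes a point from camera to tool coordinates, whose origin is the TCP and whose axes are the tool frame's). Camera axes: x right, y down, z forward; pixel columns grow to the right and rows downward; lengths in m; the calibration is good to about 2 mm. A picture is of the moment at which its call begins: read the wrist's pose just before it. There is no depth.
A pose or a line that the arm cannot do raises MotionError and nothing moves.
- sign_off(): hands the job in, once; it reports no verdict.
Trained networks look in the newest picture that a camera, given by its name, has taken for a name from the list of things; names that differ only in an ending like _2 or _b are one class to them, and where a whole thing is asked for, a point or a joint stands for the part that bears it (a point fixed in the world has none). Each returns a list of dicts, best first, with "score" (0 to 1); they miss things now and then, are a little off and sometimes report something else, mostly with a low value. They report only what shows in the picture. A call takes as long as a camera call. They do not tell look-alikes from the thing itself.
- spot_in(camera, name): "centre" ([column, row] in pixels, amid what is visible of it).
- silhouettes(camera, name): "mask" (384x512 bool, what is visible of it) and "centre" ([column, row] in pixels, amid what is visible of it).
- tip_of(camera, name): "centre" ([column, row] in pixels: a listed point, or the origin of a listed thing).
The state is a dict: "clock": time; "q": joint angles; "joint_velocities": joint speeds; "tau": joint torques, N m; "position": TCP position; "eef_rot": TCP orientation; "contact_force": force on the tool from outside, world axes, zero at the start; "wrist_torque": the same for the moment, N m; "finger_gap": opening from 0.0 (shut) to 1.0 (fully open).
Only numpy, scipy, OpenCV 4.12 (cv2) and the standard library are available. Lean on these libraries where they do the work, as an engineer would, in place of code of your own. Each camera call takes 0.05 s, during which the arm holds its last target.

### The job

I want to move cleaned grips from the steel pot into the drying bay: lift the pot's lid off by its black knob and set it down, without dropping it, knob up on the blue mat. Then take the red knob of the gate's sagging bolt, lift the bolt over the bent lip of its keeper while drawing it back towards the hinge, and pull the gate towards the robot until its free edge stands about 8 cm out. Finish still gripping the red knob and holding the gate steady there, because it springs shut; do not shift the pot or knock the ink bottle, the ink cup or the tattoo machine.

Things in the scene. Friction and masses are not known exactly. Their poses are not given: they have to be found in the camera images.
- lid: loose round steel lid on the pot, about 0.2 kg: plate 116 mm across, 5 mm thick; below it a plug 88 mm across, 7 mm deep, loose in the pot's mouth; on top a black knob. Origin at the centre of the plate's underside, z up. Raise it 20 mm before moving sideways. On the mat it rests on its plug (origin 7 mm above the mat)
- lid_knob (a point): centre of the lid's upright black knob (cylinder, 22 mm across, 36 mm tall), 25 mm above the underside of the lid's plate (20 mm above the plate's upper face); lies 36 mm above the table when the lid lies on the mat
- pot: open round steel pot, 110 mm across, 90 mm tall, loose, 0.8 kg, with three grips standing in it; origin under its centre, on the table
- mat_top (a point): centre of the upper face of the fixed blue square mat, 170 x 170 mm, 4 mm thick; x and y along its sides. The lid belongs at its centre
- bolt_knob: red upright knob on the bolt on top of the gate: cylinder, 24 mm across, 52 mm tall. Origin on its axis at a good grip height, 20 mm below its top, 32 mm above the bolt bar. y points along the bolt to the hinge (the way it is drawn), x across the gate away from the robot, z up; moves with bolt and gate. Guides as tall as the origin stand 42 mm beyond the knob's travel along y: close the fingers along x
- bolt_lift (a joint): how far the sagging bolt is lifted in its tall loose guides, m: 0 hanging low (start), 0.018 fully up; it falls back when let go (about 2.5 N)
- bolt (a joint): how far the bolt is drawn towards the hinge, m: 0 to 0.003 at the start, 0.05 fully drawn. Its square end block (28 mm wide, 30 mm high) is caught behind the keeper's lip: 4 mm of play, then blocked unless bolt_lift is above 0.008 (0.012 to 0.015 is safe). From 0.024 the gate is free. Slides with about 1.5 N of friction, stays where left
- gate (a joint): angle of the gate, rad: 0 shut (start), growing as it opens towards the robot, that is, turning clockwise seen from above about the hinge. A spring (0.6 N m per rad, 0.3 N m when shut) pulls it shut. The free edge is 280 mm from the hinge: 80 mm out is 0.29 rad
- gate_hinge (a point): point on the gate's upright hinge axis, at the height of the gate's top rail (150 mm); fixed. The bolt and knob lie straight above the line from the hinge to the free edge; shut, the knob's axis is 205 mm from the hinge with the bolt shot, 155 mm with it fully drawn
- gate_stile (a point): free edge of the gate (outer edge of its dark stile), at the top rail's upper face (150 mm); gate of dark steel bars with a clear pane, 280 mm long, 150 mm tall, 18 mm thick
- keeper_lip (a point): top middle of the lip (161 mm high) of the brass keeper on the fixed post beside the gate's free edge: a trough open at the top and the far end, whose lip on the gate's side is bent up; its two brass walls rise to 197 mm
- ink_bottle: amber bottle, 42 mm across, 130 mm tall with black collar and white spout; origin under its centre; leave alone
- ink_cup: small black open cup, 36 mm across, 30 mm tall; origin under its centre; leave alone
- machine: black tattoo machine lying on the table, 135 mm long along its x, 28 mm wide, 52 mm tall; origin under it; leave alone
Not all that is in view belongs to the job. Of the things that look like the part that bears mat_top, the larger one is meant.

How it is judged:
By the outcome, as a careful person would: the job done as asked, in the order asked, and still so for the second after the job is handed in, while the arm keeps its last pose, push and grip.
It also fails if it takes over 51 s, if anything falls off the work surface, if the arm or the gripper's body presses on something with over 40 N, if the wrist force passes 120 N, or if a joint passes its speed limit or range.

## Working session

There is one attempt and no reset: what is moved stays moved. The work goes in short steps, each a Python script; the robot and the scene stay as the last script left them, time stands still between calls to the robot, and variables do not carry over. Pictures are saved under pics/ and viewed, and the job is handed in when it is done.

```bash
ls; mkdir -p pics
python3 - <<'E'
from cell import *
import cv2,numpy as np
s=get_state();print(s)
for n in("side","top","wrist"):
    f=grab_frame(n);cv2.imwrite(f"pics/{n}0.png",f["img"][:,:,::-1])
    print(n,f["fx"],f["cx"],f["cy"],f.get("cam_to_world",f.get("T_tool_cam")))
    if n=="wrist":continue
    for k in["lid","lid_knob","pot","mat_top","bolt_knob","gate_hinge","gate_stile","keeper_lip","ink_bottle","ink_cup","machine"]:
        print(k,[(np.round(d["centre"],1).tolist(),round(d["score"],2)) for d in tip_of(n,k)[:3]])
print(get_state()["clock"])
E
```

```text
pics
{'clock': 0.0, 'q': array([-1.38419672e+00,  3.26922950e-01, -1.93599897e-01,  1.05198810e+00,
       -2.00404472e-05,  1.43661800e+00]), 'joint_velocities': array([-0.00031675,  0.00098112,  0.00043075, -0.00145291,  0.00114209,
       -0.00193454]), 'tau': array([-1.44106623e-03, -4.43389714e+01,  2.62445390e+01,  1.53868587e-02,
       -3.50947066e-04,  6.45577160e-06]), 'position': array([ 0.17332457, -0.52135941,  0.23050715]), 'eef_rot': array([-2.54675306e+00,  1.83747829e+00,  1.97465583e-03]), 'contact_force': array([-0.1909848 , -0.03467029,  1.32385763]), 'wrist_torque': array([ 0.03376287,  0.00095439, -0.01435793]), 'finger_gap': 1.0009939942005068}
side 373.8153021561719 259.4808357358137 189.6395738127512 [[ 0.92845954 -0.23783566  0.28530173  0.2887252 ]
 [-0.37132279 -0.61308851  0.69731045 -0.60102181]
 [ 0.00906993 -0.75336357 -0.65754168  0.7552601 ]
 [ 0.          0.          0.          1.        ]]
lid [([239.8, 159.1], 0.76)]
lid_knob [([235.6, 155.2], 0.73)]
pot [([241.2, 183.4], 0.63), ([325.9, 202.0], 0.32)]
mat_top [([276.9, 148.7], 0.79), ([178.9, 19
[... 576 characters left out ...]
d_knob [([184.6, 187.1], 0.71)]
pot []
mat_top [([183.6, 256.9], 0.79), ([152.2, 129.2], 0.71)]
bolt_knob [([320.1, 158.3], 0.52)]
gate_hinge [([240.8, 167.6], 0.79)]
gate_stile [([343.4, 159.4], 0.71)]
keeper_lip [([355.0, 159.0], 0.53)]
ink_bottle [([341.1, 252.1], 0.78)]
ink_cup [([295.4, 252.4], 0.45)]
machine [([255.1, 250.6], 0.63), ([189.8, 189.8], 0.28)]
wrist 331.93207701459835 259.88538812578867 188.2302286111215 [[ 9.99999405e-01 -5.72001413e-05 -1.08979144e-03  1.54637971e-04]
 [ 3.58448797e-04  9.60434924e-01  2.78504270e-01 -6.95331469e-02]
 [ 1.03074328e-03 -2.78504495e-01  9.60434373e-01 -1.41914371e-01]
 [ 0.00000000e+00  0.00000000e+00  0.00000000e+00  1.00000000e+00]]
1.25
```

View pics/side0.png

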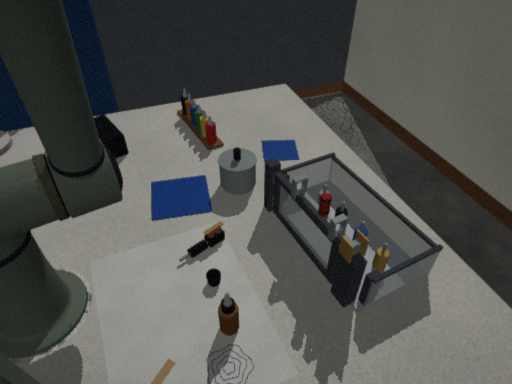

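View pics/top0.png

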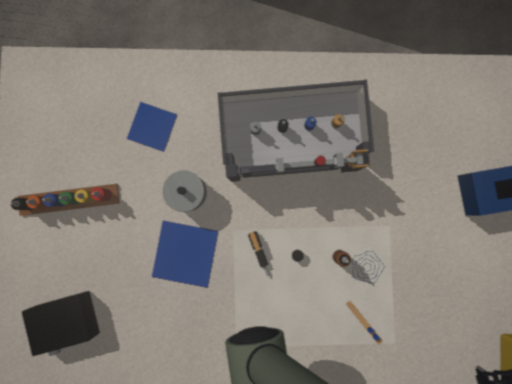

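The side view shows the pot and lid at (238,165), the large mat at (180,196) and the gate running from the hinge at (272,185) to the post at (347,265) with the red knob near (325,203). The top view shows the large mat at (185,254), the small decoy mat at (152,127) and the knob at (320,160).

```bash
cat > h.py <<'E'
from cell import *
import cv2,numpy as np
from scipy.spatial.transform import Rotation as R
def cam(f):
    if "cam_to_world" in f: return np.array(f["cam_to_world"])
def ray(f,T,uv):
    d=np.array([(uv[0]-f["cx"])/f["fx"],(uv[1]-f["cy"])/f["fy"],1.]);d=T[:3,:3]@d
    return T[:3,3],d/np.linalg.norm(d)
def atz(f,T,uv,z):
    o,d=ray(f,T,uv);return o+d*(z-o[2])/d[2]
def tri(rs):
    A=0;b=0
    for o,d in rs:
        P=np.eye(3)-np.outer(d,d);A=A+P;b=b+P@o
    x=np.linalg.solve(A,b);return x,[float(np.linalg.norm((np.eye(3)-np.outer(d,d))@(x-o))) for o,d in rs]
def wT():
    s=get_state();T=np.eye(4);T[:3,:3]=R.from_rotvec(s["eef_rot"]).as_matrix();T[:3,3]=s["position"];return T
def proj(f,T,p):
    q=np.linalg.inv(T)@np.r_[p,1];return [f["fx"]*q[0]/q[2]+f["cx"],f["fy"]*q[1]/q[2]+f["cy"]]
def down(yaw): # tool z down, tool x at yaw in world
    c,s=np.cos(yaw),np.sin(yaw)
    return R.from_matrix(np.array([[c,s,0],[s,-c,0],[0,0,-1]])).as_rotvec()
E
python3 - <<'E'
from h import *
F={n:grab_frame(n) for n in("side","top")}
P={}
for k,z in dict(lid=.09,lid_knob=.115,mat_top=.004,bolt_knob=None,gate_hinge=.15,gate_stile=.15,keeper_lip=.161,ink_bottle=0,ink_cup=0,machine=0).items():
    r=[]
    for n in F:
        t=tip_of(n,k)
        if k=="mat_top": t=[d for d in t if (d["centre"][0]<230 and d["centre"][1]>180)]
        if t:
            f=F[n];T=cam(f);r.append(ray(f,T,t[0]["centre"]))
            print(k,n,np.round(t[0]["centre"],1),np.round(atz(f,T,t[0]["centre"],z),4) if z is not None else "")
    if len(r)==2:
        x,e=tri(r);print("   tri",np.round(x,4),np.round(e,4))
f=F["top"];T=cam(f)
for m in silhouettes("top","mat_top"):
    c,sz,a=cv2.minAreaRect(np.argwhere(m["mask"])[:,::-1].astype(np.float32));
    bx=[atz(f,T,p,.004)[:2] for p in cv2.boxPoints((c,sz,a))];print("mat",np.round(c,1),np.round(bx,3).tolist(),np.round(np.mean(bx,0),4))
print(get_state()["clock"])
E
```

```text
lid side [238.3 155.9] [0.5753 0.2713 0.09  ]
lid top [183.9 191. ] [0.5616 0.2528 0.09  ]
   tri [0.5641 0.2483 0.1084] [0.0035 0.0035]
lid_knob side [235.  154.9] [0.5572 0.2466 0.115 ]
lid_knob top [350.8 158.2] [ 0.6617 -0.2018  0.115 ]
   tri [ 0.5339 -0.1262  0.3985] [0.0922 0.0922]
mat_top top [183.4 256.5] [0.3719 0.2629 0.004 ]
bolt_knob side [324.9 202.8] 
bolt_knob top [321.  158.9] 
   tri [ 0.6448 -0.1091  0.205 ] [0.0018 0.0018]
gate_hinge side [273.5 170.1] [0.6145 0.0999 0.15  ]
gate_hinge top [239.2 169. ] [0.6211 0.0974 0.15  ]
   tri [0.6178 0.0987 0.1501] [0.0035 0.0035]
gate_stile side [342.6 242.1] [ 0.6532 -0.1807  0.15  ]
gate_stile top [345.1 160.1] [ 0.6518 -0.1801  0.15  ]
   tri [ 0.6524 -0.1805  0.1501] [0.0007 0.0007]
keeper_lip side [349.  243.8] [ 0.6565 -0.1972  0.161 ]
keeper_lip top [353.9 157.7] [ 0.6573 -0.2007  0.161 ]
   tri [ 0.6559 -0.1996  0.1639] [0.0012 0.0012]
ink_bottle side [226.4 325.4] [ 0.3834 -0.1897  0.    ]
ink_bottle top [339.8 253.6] [ 0.3942 -0.1967  0.    ]
   tri [ 0.3887 -0.1942  0.0047] [0.0062 0.0062]
ink_cup side [216.  283.3] [ 0.3936 -0.0779  0.    ]
ink_cup top [294.3 255. ] [ 0.386  -0.0637  0.    ]
   tri [ 0.3902 -0.0663 -0.0139] [0.0057 0.0057]
machine side [200.  245.9] [0.3882 0.0484 0.    ]
machine top [255.2 249.4] [0.3989 0.0518 0.    ]
   tri [ 0.3937  0.0531 -0.0072] [0.0047 0.0047]
mat [184.9 253.8] [[0.308, 0.356], [0.479, 0.33], [0.452, 0.161], [0.282, 0.188]] [0.3803 0.2588]
mat [152.  125.9] [[0.72, 0.45], [0.837, 0.413], [0.798, 0.295], [0.681, 0.332]] [0.7588 0.3724]
2.4
```

Run:
```python
from h import *
s=get_state();p=s["position"]
for y in np.arange(-180,180,45):
    q=ik([.56,.25,.30],down(np.radians(y)));print(y,None if q is None else np.round(q,2))
move_l([p[0],p[1],.38],.3)
yaw=np.arctan2(.25,.56)
cands=[down(yaw),down(yaw+np.pi)]
qs=[ik([.56,.25,.28],c) for c in cands];print(qs)
i=min((j for j in(0,1) if qs[j] is not None),key=lambda j:abs(qs[j][5]))
movep([.56,.25,.28],cands[i])
T=wT();f=grab_frame("wrist");T=T@f["T_tool_cam"]
cv2.imwrite("pics/w1.png",f["img"][:,:,::-1])
for k,z in(("lid",.09),("lid_knob",.115),("mat_top",.004)):
    for t in tip_of("wrist",k): print(k,t["score"],t["centre"],atz(f,T,t["centre"],z))
f2=grab_frame("side");print(tip_of("side","lid_knob"))
print(get_state()["clock"],get_state()["eef_rot"],T[:3,3],get_state()["q"])
```

```text
-180 [ 0.3   0.42  0.12  1.27  0.   -1.27]
-135 [ 0.3   0.42  0.12  1.27  0.   -2.06]
-90 [ 0.3   0.42  0.12  1.27  0.   -2.84]
-45 [ 0.3   0.42  0.12  1.27 -0.    2.66]
0 [0.3  0.42 0.12 1.27 0.   1.87]
45 [ 0.3   0.42  0.12  1.27 -0.    1.08]
90 [0.3  0.42 0.12 1.27 0.   0.3 ]
135 [ 0.3   0.42  0.12  1.27  0.   -0.49]
[array([0.29957758, 0.42239433, 0.07476363, 1.22316563, 0.        ,
       1.45049395]), array([ 0.29957758,  0.42239433,  0.07476363,  1.22316563,  0.        ,
       -1.69109871])]
lid 0.74 [264.9, 157.7] [0.56119882 0.25713595 0.09      ]
lid_knob 0.86 [267.2, 167.4] [0.56469259 0.25376294 0.115     ]
mat_top 0.93 [127.2, 80.8] [0.37998405 0.2608319  0.004     ]
mat_top 0.9 [442.2, 125.8] [0.75414426 0.36879945 0.004     ]
[{'centre': [235.3, 154.1], 'score': 0.55}]
6.3917 [ 3.07272904e+00  6.53966559e-01 -3.65729513e-06] [0.53056126 0.31329599 0.4220333 ] [ 2.99092077e-01  4.22391470e-01  7.47747355e-02  1.22318573e+00
 -4.23369643e-05  1.45048765e+00]
```

View pics/w1.png

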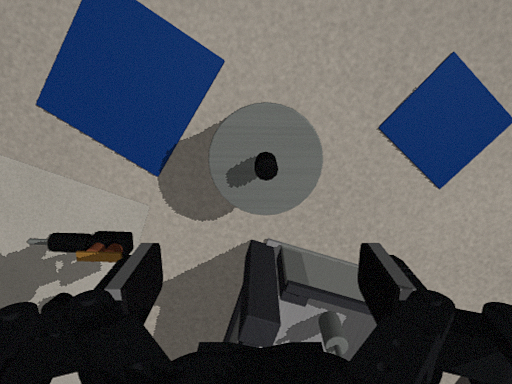

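The wrist view shows the plate centred at (266,158), the knob at (266,166), the big mat at upper left and the gate post below. The estimates agree within a few mm, so I'll move closer and check again.

Run:
```python
from h import *
move_l([.5625,.2547,.19],.2)
T=wT();f=grab_frame("wrist");T=T@f["T_tool_cam"]
cv2.imwrite("pics/w2.png",f["img"][:,:,::-1])
for k,z in(("lid",.09),("lid_knob",.115)):
    for t in tip_of("wrist",k): print(k,t["score"],t["centre"],atz(f,T,t["centre"],z))
for m in silhouettes("wrist","lid_knob")[:1]:
    ys,xs=np.where(m["mask"]);print(m["centre"],xs.min(),xs.max(),ys.min(),ys.max())
print([np.round(proj(f,T,[.5625,.2547,z]),1) for z in(.095,.115,.131)])
print(get_state()["clock"],get_state()["contact_force"])
```

```text
lid 0.76 [259.4, 188.6] [0.56129271 0.25447019 0.09      ]
lid_knob 0.7 [260.3, 200.7] [0.56246377 0.25342045 0.115     ]
[260.5, 187.9] 184 337 112 259
[array([261. , 190.8]), array([261.1, 199.1]), array([261.2, 206.8])]
7.1917 [-0.41362637 -0.07162968  0.18534065]
```

View pics/w2.png

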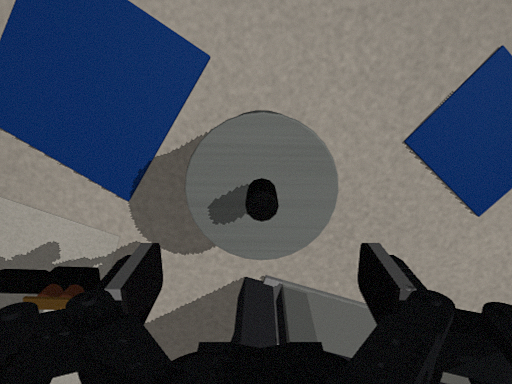

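Run:
```python
from h import *
print(move_l([.5623,.2545,.101],.12,until_force=8),get_state()["position"])
grab(50)
a=get_state();print(a["finger_gap"],a["contact_force"],a["position"])
move_l([.5623,.2545,.165],.1)
b=get_state();print(b["finger_gap"],b["contact_force"],b["clock"])
f=grab_frame("side");cv2.imwrite("pics/s3.png",f["img"][:,:,::-1])
```

```text
False [0.56292551 0.25467665 0.10175264]
0.24600746917236246 [-0.49553234  0.11335176  2.29557322] [0.56279567 0.25468425 0.10151289]
0.24171372332812754 [-0.44659982  0.42604466 -1.99149093] 9.4833
```

View pics/s3.png

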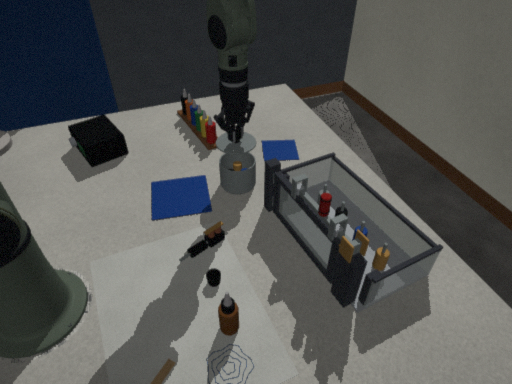

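The lid hangs in the gripper at (236,145), and the open pot stays put at (238,172). I'll set it on the mat next.

Run:
```python
from h import *
M=np.array([.380,.260])
move_l([*M,.165],.2)
move_l([*M,.040],.15)
print(move_l([*M,.018],.03,until_force=4),get_state()["position"],get_state()["contact_force"])
let_go()
move_l([*M,.13],.15)
T=wT();f=grab_frame("wrist");T=T@f["T_tool_cam"]
cv2.imwrite("pics/w4.png",f["img"][:,:,::-1])
for k,z in(("lid",.011),("lid_knob",.036)):
    for t in tip_of("wrist",k): print(k,t["score"],t["centre"],atz(f,T,t["centre"],z))
f=grab_frame("top");cv2.imwrite("pics/t4.png",f["img"][:,:,::-1])
s=get_state();print(s["clock"],s["contact_force"])
```

```text
True [0.37994524 0.25997926 0.0224797 ] [ 0.3268211  -0.5029233   4.69052647]
lid 0.88 [260.0, 180.1] [0.37724662 0.26134366 0.011     ]
lid_knob 0.62 [260.8, 190.8] [0.37849116 0.26013104 0.036     ]
13.8667 [ 0.63026718  0.57201361 -0.16646016]
```

View pics/w4.png

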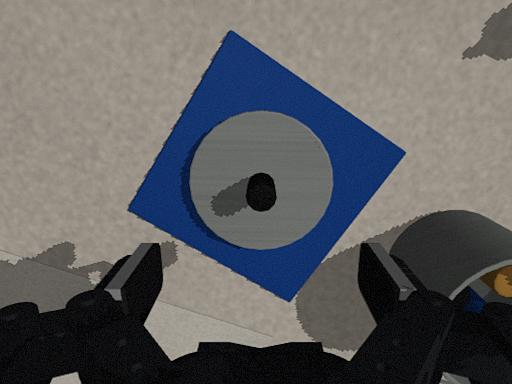

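View pics/t4.png

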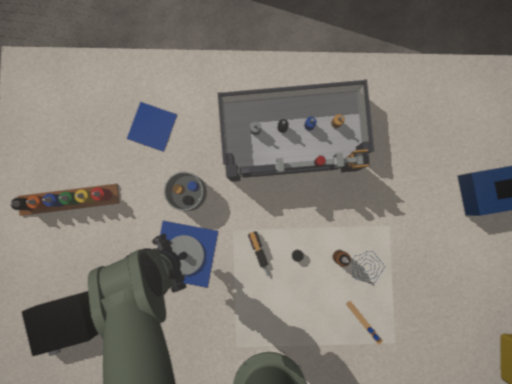

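The wrist view shows the lid flat, knob up and centred on the large mat. The top view shows the pot unmoved at (186,192) and everything else untouched. Next is the gate knob.

Run:
```python
from h import *
p=get_state()["position"];move_l([p[0],p[1],.34],.3)
movep([.645,-.109,.33],down(.12))
T=wT();f=grab_frame("wrist");T=T@f["T_tool_cam"]
cv2.imwrite("pics/w5.png",f["img"][:,:,::-1])
for k,z in(("bolt_knob",.205),("gate_stile",.15),("keeper_lip",.161),("gate_hinge",.15)):
    for t in tip_of("wrist",k): print(k,t["score"],t["centre"],atz(f,T,t["centre"],z))
print([np.round(proj(f,T,[.645,-.109,z]),1) for z in(.173,.205,.225)])
s=get_state();print(s["clock"],s["contact_force"],s["q"])
```

```text
bolt_knob 0.79 [256.6, 178.5] [ 0.64081876 -0.10649102  0.205     ]
keeper_lip 0.67 [258.6, 255.6] [ 0.65357004 -0.19943256  0.161     ]
[array([261.1, 173. ]), array([261.2, 182. ]), array([261.3, 188.7])]
16.6333 [-0.23879585  0.33904194  0.30481631] [-2.78659752e-01  4.97590005e-01  3.18128380e-01  1.39073813e+00
  6.08332097e-05  1.17068148e+00]
```

View pics/w5.png

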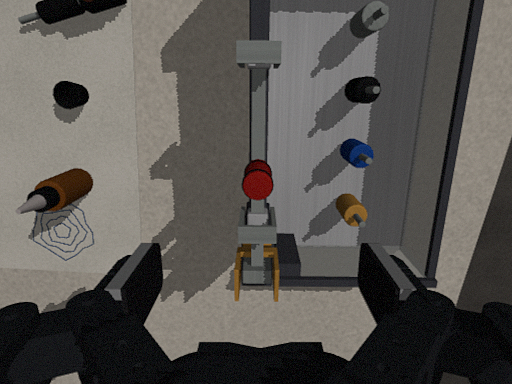

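The wrist view shows the red knob top at (257,184), the bar vertical from (259,80) to the guide at (258,225) and the brass keeper at (257,275). The jaws are correctly aligned across the gate, so I'll grip and lift.

Run:
```python
from h import *
K=np.array([.642,-.1065])
move_l([*K,.25],.2)
print(move_l([*K,.186],.1,until_force=8),get_state()["position"])
grab(60)
s=get_state();print(s["finger_gap"],s["contact_force"],s["position"],s["clock"])
F0=s["contact_force"]
move_l([*K,.1995],.05)
s=get_state();print(s["finger_gap"],s["contact_force"],s["position"],s["clock"])
f=grab_frame("wrist");cv2.imwrite("pics/w6.png",f["img"][:,:,::-1])
f=grab_frame("side");cv2.imwrite("pics/s6.png",cv2.resize(f["img"][150:320,230:450,::-1],None,fx=3,fy=3))
```

```text
False [ 0.64259638 -0.10667662  0.18689026]
0.2678038400766874 [0.14189192 0.26918509 2.01355541] [ 0.64251419 -0.10651154  0.18643571] 18.5667
0.2683632033875864 [ 1.82971129 -0.11120778 -2.69465952] [ 0.64221267 -0.10650043  0.19980287] 18.9833
```

View pics/w6.png

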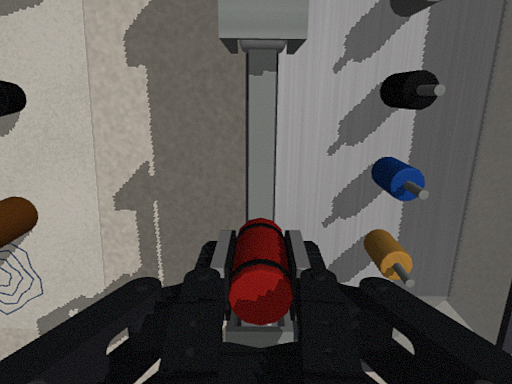

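View pics/s6.png

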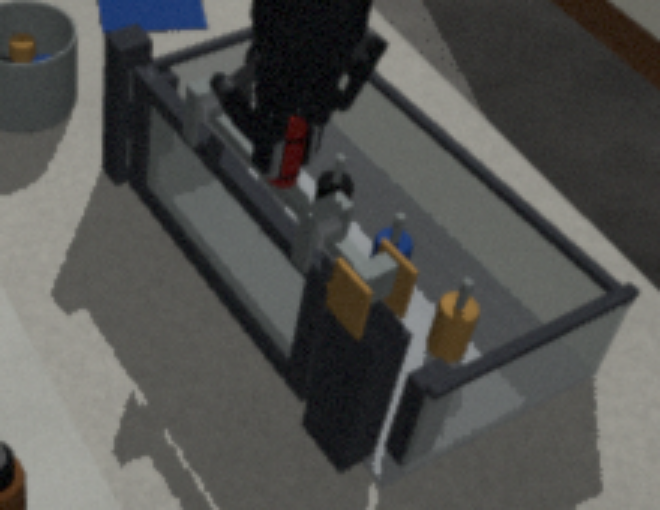

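The knob is held squarely between the pads at (260,270), and the bolt's end block is raised between the keeper walls. The downward force matches the bolt's weight, so I'll draw it.

Run:
```python
from h import *
p=get_state()["position"]; g=np.array([-.118,.993])
K=np.array([.642,-.1065])+g*.040
print(move_l([*K,.1995],.06,until_force=14))
s=get_state();print(s["finger_gap"],s["contact_force"],s["position"],s["clock"])
f=grab_frame("side");cv2.imwrite("pics/s7.png",cv2.resize(f["img"][150:320,230:450,::-1],None,fx=3,fy=3))
```

```text
False
0.2673217510603963 [ 2.1301905   1.90754436 -1.45526064] [ 0.63727203 -0.06588276  0.19952416] 19.9
```

View pics/s7.png

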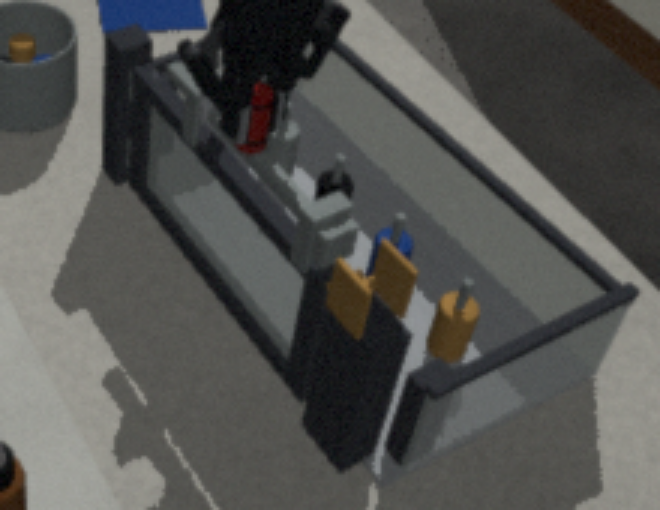

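The block is clear of the keeper. Next I'll swing the gate open along the arc.

Run:
```python
from h import *
H=np.array([.6190,.0985]);p=get_state()["position"];v=np.array([.63728,-.06678])-H
print(np.linalg.norm(v))
for th in np.linspace(.05,.30,6):
    c,s=np.cos(-th),np.sin(-th)
    q=H+np.array([[c,-s],[s,c]])@v
    h=move_l([*q,.1995],.05,rot=down(.12-th),until_force=25)
    st=get_state();print(round(th,2),h,np.round(st["contact_force"],1),np.round(st["position"],4),round(st["clock"],2))
    if h:break
T=wT();f=grab_frame("wrist");T=T@f["T_tool_cam"];cv2.imwrite("pics/w8.png",f["img"][:,:,::-1])
for n in("side","top"):
    f=grab_frame(n);cv2.imwrite(f"pics/{n}8.png",f["img"][:,:,::-1])
    for t in tip_of(n,"gate_stile"): print(n,t["score"],t["centre"],atz(f,cam(f),t["centre"],.15))
    o=np.array([.6525,-.1805])-H
    for th in(.25,.29,.33):
        c,s=np.cos(-th),np.sin(-th);print(th,proj(f,cam(f),[*(H+np.array([[c,-s],[s,c]])@o),.15]))
print(get_state()["clock"],get_state()["finger_gap"])
```

```text
0.16628781314335697
0.05 False [ 2.6  1.1 -2.6] [ 0.6291 -0.0676  0.1996] 20.27
0.1 False [ 3.1  1.  -2. ] [ 0.621  -0.0679  0.1996] 20.58
0.15 False [ 3.4  1.  -2.7] [ 0.6128 -0.0677  0.1997] 20.9
0.2 False [ 4.2  0.8 -2.5] [ 0.6046 -0.0672  0.1997] 21.22
0.25 False [ 4.9  1.2 -3.3] [ 0.5963 -0.0663  0.1997] 21.53
0.3 False [ 4.   0.4 -3.1] [ 0.5882 -0.0649  0.1997] 21.85
side 0.9 [307.9, 252.0] [ 0.57190144 -0.17772136  0.15      ]
0.25 [np.float64(312.9596867163586), np.float64(251.39231425488984)]
0.29 [np.float64(307.8076547050779), np.float64(252.32983201715854)]
0.33 [np.float64(302.5650880763484), np.float64(253.1045559278831)]
0.25 [np.float64(344.6547490980499), np.float64(186.45692442048275)]
0.29 [np.float64(343.9356386173338), np.float64(190.67983886935124)]
0.33 [np.float64(343.04597903572136), np.float64(194.873127074009)]
22.1 0.26766790586902184
```

View pics/side8.png

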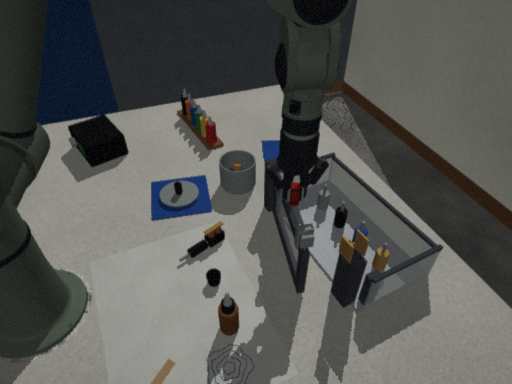

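View pics/top8.png

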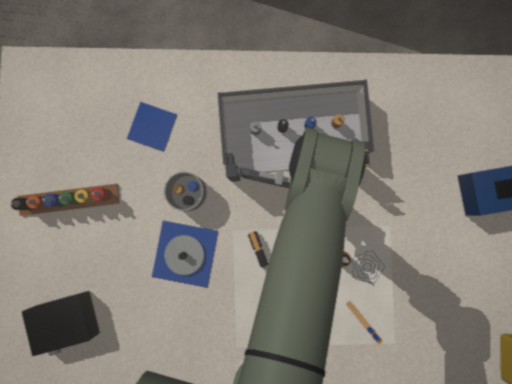

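View pics/w8.png

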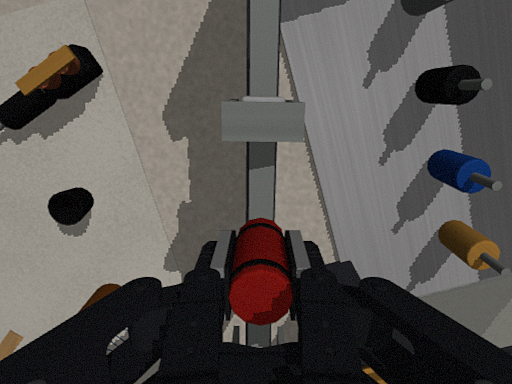

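The gate stands open with its stile at side-view (308,252), matching 0.29 rad, and the knob is firmly in the jaws. I'll do one steadiness check before handing in.

Run:
```python
from h import *
sleep(.6)
f=grab_frame("side")
for t in tip_of("side","gate_stile")[:1]: print(t["centre"],atz(f,cam(f),t["centre"],.15))
s=get_state();print(s["position"],s["contact_force"],s["finger_gap"],np.abs(s["joint_velocities"]).max(),s["clock"])
sign_off()
```

```text
[307.5, 252.5] [ 0.57051973 -0.17859805  0.15      ]
[ 0.58773744 -0.06486809  0.19956292] [ 5.07807079 -0.51064356 -1.60076952] 0.2655626139141746 0.0016731587644607648 22.8
the job is handed in; nothing more can be done
```

The job is done and handed in at 22.8 s of the 51 s allowed.

- **Lid:** I lifted it by its black knob and set it down knob up on the larger blue mat. The wrist camera puts it within about 3 mm of the mat's centre.
- **Bolt and gate:** I gripped the red knob, lifted the bolt about 13 mm over the keeper's lip and drew it 40 mm towards the hinge. I then swung the gate out to about 0.29 rad, and the side camera shows its free edge about 8 cm out.
- **Holding:** The arm still grips the knob. Over the last 0.6 s the gate's edge moved less than 2 mm, with a steady pull of about 5 N.
- **Other things:** The pictures show the pot and the tattoo machine where they were, and the ink bottle and cup standing.

**Disagreements and gaps:**
- The side camera placed the lid's knob 8 mm off from the wrist and top views, so I went by the wrist and top views.
- One top-view report of the lid's knob was false, and I ignored it.
- In the last top picture the arm hid the gate's free edge and part of the ink things, so the final gate check rests on the side camera alone.

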